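# Put the photographed seals back in their boxes

### The job

The four stone seals on the desk have been photographed: put each one back in its own storage box, the box whose well has the outline of its foot (the small square seal in the small square well, the large one in the large square well), standing upright and fully down on the floor of the well. Lower the seals in gently rather than dropping them, do not let any fall over, and leave the porcelain ink-paste pot and the loupe that stand among them where they are.

Things in the scene. Friction and masses are not known exactly. Their poses are not given: they have to be found in the camera images.
- seal_square: Brown soapstone seal standing on its foot, square column 30 x 30 mm, 62 mm tall, with a small dome on top; the flat upright sides reach from the foot to 52 mm. Origin at the centre of the foot (underside), z up. All four seals are of the same stone; this one's mass about 130 g, up to 30 % more or less. x and y are square to its sides.
- seal_round: Brown soapstone seal standing on its foot, round column 34 mm in diameter, 61 mm tall, with a rounded button on top; the upright side reaches to 47 mm. Origin at the centre of the foot (underside), z up. All four seals are of the same stone; this one's mass about 120 g, up to 30 % more or less.
- seal_oblong: Brown soapstone seal standing on its foot, oblong block 20 mm (its x) by 46 mm (its y), 55 mm tall, with a roof-like rounded top; the flat upright sides reach to 46 mm. Origin at the centre of the foot (underside), z up. All four seals are of the same stone; this one's mass about 110 g, up to 30 % more or less.
- seal_large: Brown soapstone seal standing on its foot, square block 44 x 44 mm, its flat upright sides 44 mm high, with a bridge-shaped knob on top (14 mm along x, 30 mm along y), 63 mm tall in all. Origin at the centre of the foot (underside), z up. All four seals are of the same stone; this one's mass about 230 g, up to 30 % more or less. x and y are square to its sides.
- box_square: Low open storage box, lid off, fixed to the table: dark blue cloth shell 92 x 92 mm, 18 mm high, cream padded insert (top 16 mm above the table) with a dark-floored well in its middle, a small square 44 x 44 mm, for the square 30 mm seal. The well's floor is 4 mm above the table; it is 12 mm deep with upright walls. Origin at the centre of the box's underside, below the centre of the well; z up, x and y along the box's sides.
- box_round: Low open storage box, lid off, fixed to the table: dark blue cloth shell 92 x 92 mm, 18 mm high, cream padded insert (top 16 mm above the table) with a dark-floored well in its middle, round, 48 mm in diameter, for the round seal. The well's floor is 4 mm above the table; it is 12 mm deep with upright walls. Origin at the centre of the box's underside, below the centre of the well; z up, x and y along the box's sides.
- box_oblong: Low open storage box, lid off, fixed to the table: dark blue cloth shell 92 x 92 mm, 18 mm high, cream padded insert (top 16 mm above the table) with a dark-floored well in its middle, oblong, 34 mm along x by 60 mm along y, for the oblong seal. The well's floor is 4 mm above the table; it is 12 mm deep with upright walls. Origin at the centre of the box's underside, below the centre of the well; z up, x and y along the box's sides.
- box_large: Low open storage box, lid off, fixed to the table: dark blue cloth shell 92 x 92 mm, 18 mm high, cream padded insert (top 16 mm above the table) with a dark-floored well in its middle, a large square 58 x 58 mm, for the square 44 mm seal. The well's floor is 4 mm above the table; it is 12 mm deep with upright walls. Origin at the centre of the box's underside, below the centre of the well; z up, x and y along the box's sides.
- ink_pot: Porcelain seal-paste pot with a blue lid, 66 mm in diameter, 31 mm high, loose, standing among the seals; not to be moved. Origin at the centre of its underside.
- loupe: Small stand loupe, 40 mm in diameter, 38 mm high, clear skirt below and black ring above, loose, standing among the seals; not to be moved. Origin at the centre of its underside.
Things that resemble listed ones, but are neither listed nor needed, are in the scene too. Leave any green or yellow look-alike of the seal_large alone.

How it is judged:
At the end, for the whole second after the job is handed in: Each seal stands upright (within 0.1 rad) and at rest in the well of its own box, its foot within 12 mm of the box's centre line and down on the well's floor (origin 1 to 7 mm above the box's underside); the pot and the loupe are within 20 mm of where they began (horizontal distance between seal_square and box_square below 0.012 m and z of seal_square in the frame of box_square between 0.001 and 0.007 m and angle between each of seal_square, seal_round, seal_oblong, seal_large's own z axis and vertical below 0.1 rad and linear speed of each of seal_square, seal_round, seal_oblong, seal_large below 0.01 m/s and horizontal distance between seal_round and box_round below 0.012 m and z of seal_round in the frame of box_round between 0.001 and 0.007 m and horizontal distance between seal_oblong and box_oblong below 0.012 m and z of seal_oblong in the frame of box_oblong between 0.001 and 0.007 m and horizontal distance between seal_large and box_large below 0.012 m and z of seal_large in the frame of box_large between 0.001 and 0.007 m and distance of each of ink_pot, loupe from where it was at the start of the episode below 0.02 m); the robot touches nothing.
It fails at once if a seal falls over (leans more than 0.8 rad) (angle between any of seal_square, seal_round, seal_oblong, seal_large's own z axis and vertical above 0.8 rad).
It fails at once if a seal is dropped into its box (it moves faster than 0.5 m/s within 16 mm of the well's floor) ((horizontal distance between seal_square and box_square below 0.03 m and z of seal_square in the frame of box_square below 0.02 m and linear speed of seal_square above 0.5 m/s) or (horizontal distance between seal_round and box_round below 0.03 m and z of seal_round in the frame of box_round below 0.02 m and linear speed of seal_round above 0.5 m/s) or (horizontal distance between seal_oblong and box_oblong below 0.03 m and z of seal_oblong in the frame of box_oblong below 0.02 m and linear speed of seal_oblong above 0.5 m/s) or (horizontal distance between seal_large and box_large below 0.03 m and z of seal_large in the frame of box_large below 0.02 m and linear speed of seal_large above 0.5 m/s)).
It fails at once if the ink-paste pot or the loupe is shifted by more than 20 mm (distance of any of ink_pot, loupe from where it was at the start of the episode above 0.02 m).
It also fails if it takes over 109 s, if anything falls off the work surface, if the arm or the gripper's body presses on something with over 40 N, if the wrist force passes 120 N, or if a joint passes its speed limit or range.

### The arm

A 7-joint arm with a two-finger parallel gripper is mounted at the origin on the work surface. World frame = base frame: x ahead of the robot, y to its left, z up, the work surface at z = 0. Lengths are in m, angles in rad, forces in N, time in s.
With the tool pointing down it reaches from about 0.4 to 0.85 m from the base axis. Payload 10.4 kg.
Tool frame: the origin (TCP) lies at the very end of the fingers, on their centre line; the grasp point (between the pads) lies 19 mm behind it; x points along the fingers, z is the direction in which the jaws open and shut, and the axes are right-handed (so a half turn about x gives the same grasp; the last joint's range is limited). The gripper opens to 85 mm and grips with 20 to 120 N. Pads are 22 mm wide; open, the fingers measure 114 mm over their backs; the gripper's body (76 mm by 85 mm) begins 54 mm behind the grasp point. The pads swing forward as they close: fully open they stand 13 mm farther back than shut.
Start: joints at [-1.314, 0.332, -0.065, 1.46, 0.022, 1.35, -0.088], TCP at [0.173, 0.601, 0.231] pointing down, gripper open.
Joint ranges: [-2.6, 2.6], [-0.5, 2.12], [-1.47, 1.34], [0.16, 2.42], [-1.27, 4.41], [0.06, 2.06], [-2.6, 2.6]. Speed limits (rad/s): [2.22, 2.22, 2.79, 2.79, 3.14, 3.14, 3.14].

### API

Orientations are given as a unit quaternion [x, y, z, w].
In Python, from workcell import get_obs, camera, camera_info, hand_in gives the robot as it stands.
- The arm moves only by the tool move_arm, never from a script. Its argument "motion" is text: rows parted by semicolons, each of 4 numbers parted by spaces: the shift along the world's x, y, z in m, then the turn about the world's z in rad. In form: tx ty tz spin; .... A call has 1 to 10 rows; each row is the pose to reach, as a shift and turn from the pose commanded when the call began; what a row does not reach only later rows make up. A row lasts 1/8 s, in which the tool goes at most 62.5 mm and 10.7 degrees, less where a joint would pass 70% of its speed; a pose out of reach is approached as far as the arm can. A call with a gripper value outside its range is refused whole. "grip" is the opening, from 0 (shut) to 1 (fully open), set as the call begins (left out, the last holds). The fingers move at their own pace and stop on an object; "force" is the grip in N (left out, the last holds). Time passes only in rows, so rows that repeat a pose let the fingers close. It gives the time, the measured TCP pose, the force and the opening at its end, in the units of the state.
- get_obs(): the state, without advancing time (a new reading comes with each control period).
- camera(name): name is "scene" or "side" or "wrist"; returns (picture, depth): 400x640x3 uint8, red, green, blue; 400x640 float32, m along the optical axis (not along the pixel's ray), 0 where there is no reading.
- camera_info(name): a dict with "camera_matrix" (3x3 intrinsics, pixels), "eye" and "attitude" of the camera in the world. Camera axes: x right, y up, looking along -z (the intrinsics and any distortion apply to the point x, -y, -z); pixel columns grow to the right and rows downward; lengths in m; the calibration is good to about 2 mm. A picture is of the moment at which its call begins: read the wrist's pose just before it. camera_info takes no time and is no camera call; for the wrist camera it gives the pose at the moment of the call.
- hand_in(): hands the job in, once; it reports no verdict.
The state is a dict: "clock": time; "joint_pos": joint angles; "joint_velocities": joint speeds; "tau": joint torques, N m; "position": TCP position; "ee_rot": TCP orientation; "ft_force": force on the tool from outside, world axes, zero at the start; "torque": the same for the moment, N m; "grip_width": opening from 0.0 (shut) to 1.0 (fully open).
Only numpy, scipy, OpenCV 4.12 (cv2) and the standard library are available. Lean on these libraries where they do the work, as an engineer would, in place of code of your own. Each camera call takes 0.05 s, during which the arm holds its last target.

## Working session

There is one attempt and no reset: what is moved stays moved. The work goes in short steps, Python scripts to look and compute and a tool call to move; the robot and the scene stay as the last step left them, time stands still between calls to the robot, and variables do not carry over. Pictures are saved under pics/ and viewed, and the job is handed in when it is done.

Besides the shell and the picture viewer there is one more tool, called after ">>>" by a JSON object that holds its "api" and its "payload". move_arm: Moves the arm, as the interface text tells. Its arguments: {"type":"object","properties":{"motion":{"type":"string"},"grip":{"type":"number"},"force":{"type":"number"}},"required":["motion"]}

```bash
ls; mkdir -p pics; cat > h.py <<'E'
import numpy as np, cv2, json
from workcell import get_obs, camera, camera_info
def snap(name, tag):
    ci=camera_info(name); rgb,d=camera(name)
    cv2.imwrite(f'pics/{tag}.png', rgb[:,:,::-1]); np.savez(f'pics/{tag}.npz',rgb=rgb,d=d,K=ci['camera_matrix'],eye=ci['eye'],att=ci['attitude'])
    return rgb,d,ci
E
python3 - <<'E'
from h import *
print(get_obs())
for n in ['scene','side','wrist']:
    _,_,ci=snap(n,n+'0'); print(n,ci)
E
```

```text
pics
{'clock': 0.0, 'joint_pos': array([-1.31359607,  0.33284899, -0.06470702,  1.4609585 ,  0.02159879,
        1.34993064, -0.08851082]), 'joint_velocities': array([-0.00148004,  0.0001677 , -0.0005175 , -0.00133033, -0.00021346,
       -0.00147633, -0.00207667]), 'tau': array([ 3.28507194e-04, -6.25438643e+01,  4.92035353e-02, -3.91597331e+01,
        1.61131821e-02,  9.73400369e-03,  2.86181915e-06]), 'position': array([0.17249575, 0.60031508, 0.23052205]), 'ee_rot': array([-0.42572436,  0.56522825,  0.42507067,  0.56443841]), 'ft_force': array([-0.00362582,  0.27738797, -0.63631566]), 'torque': array([0.01322116, 0.00650658, 0.05494852]), 'grip_width': 1.0025830059317644}
scene {'camera_matrix': array([[427.6071432 ,   0.        , 314.35735438],
       [  0.        , 427.6071432 , 203.37672349],
       [  0.        ,   0.        ,   1.        ]]), 'eye': array([ 0.87767144, -0.37758414,  0.7307389 ]), 'attitude': array([0.30669578, 0.1339178 , 0.3703484 , 0.86651358])}
side {'camera_matrix': array([[377.82133537,   0.        , 317.32753808],
       [  0.        , 377.82133537, 195.68776334],
       [  0.        ,   0.        ,   1.        ]]), 'eye': array([0.33396357, 0.74360305, 0.68137419]), 'attitude': array([-0.03737148,  0.41652067,  0.9063748 , -0.05998858])}
wrist {'camera_matrix': array([[344.0629432 ,   0.        , 323.37497239],
       [  0.        , 344.0629432 , 195.14158609],
       [  0.        ,   0.        ,   1.        ]]), 'eye': array([0.1062754 , 0.61911173, 0.37317645]), 'attitude': array([-0.1095132 , -0.08178886,  0.59589422,  0.79134539])}
```

View pics/scene0.png

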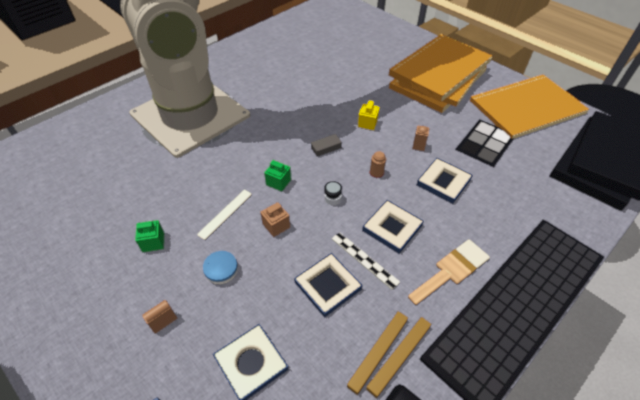

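View pics/side0.png

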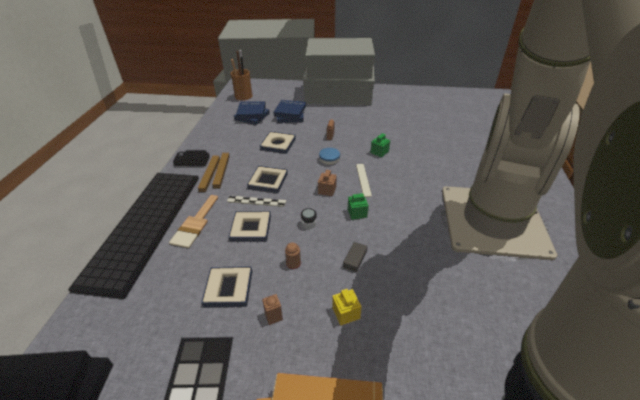

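View pics/wrist0.png

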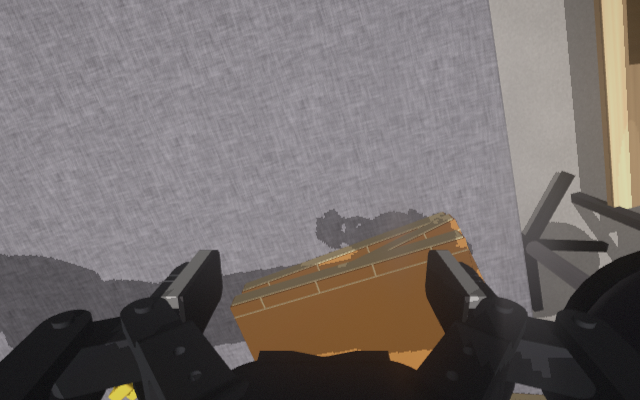

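```bash
cat >> h.py <<'E'
from scipy.spatial.transform import Rotation as R
def cloud(tag):
    z=np.load(f'pics/{tag}.npz'); d=z['d'];K=z['K'];rgb=z['rgb']
    v,u=np.mgrid[:400,:640]
    p=np.stack([(u-K[0,2])/K[0,0]*d,-(v-K[1,2])/K[1,1]*d,-d],-1)
    P=R.from_quat(z['att']).apply(p.reshape(-1,3)).reshape(400,640,3)+z['eye']
    P[d<=0]=np.nan
    return P,rgb
def px(tag,X):
    z=np.load(f'pics/{tag}.npz');K=z['K']
    c=R.from_quat(z['att']).inv().apply(np.atleast_2d(X)-z['eye'])
    return np.stack([K[0,0]*c[:,0]/-c[:,2]+K[0,2],-K[1,1]*c[:,1]/-c[:,2]+K[1,2]],-1)
E
python3 - <<'E'
from h import *
for t in ['scene0','side0']:
    P,rgb=cloud(t)
    hsv=cv2.cvtColor(rgb,cv2.COLOR_RGB2HSV)
    ok=np.isfinite(P[...,2])
    print(t,ok.mean())
    m=ok&(abs(P[...,2])<.008)&(P[...,0]>.3)&(P[...,0]<.7)&(abs(P[...,1])<.5); print('table z',np.median(P[m][:,2]),P[m][:,2].std())
    m=(P[...,2]>.012)&(P[...,2]<.075)&(P[...,0]>.2)&(P[...,0]<.9)&(abs(P[...,1])<.7)
    n,l,s,c=cv2.connectedComponentsWithStats(m.astype(np.uint8))
    for i in range(1,n):
        if s[i,4]<40: continue
        q=P[l==i]; print(np.round(c[i]),s[i,4],np.round(np.median(q,0),3),np.round(q[:,2].max(),3),np.median(hsv[l==i],0))
    # table-plane (z=0) rectification
    z=np.load(f'pics/{t}.npz')
    res=.0015
    X,Y=np.meshgrid(np.arange(.80,.25,-res),np.arange(.55,-.55,-res),indexing='ij')
    for h in (0.016,):
        uv=px(t,np.stack([X.ravel(),Y.ravel(),0*X.ravel()+h],-1)).reshape(X.shape+(2,)).astype(np.float32)
        im=cv2.remap(rgb,uv[...,0],uv[...,1],cv2.INTER_LINEAR)
        cv2.imwrite(f'pics/{t}_rect.png',im[:,:,::-1])
E
```

```text
scene0 0.9959375
table z 0.0006922683982475419 0.0017925284275082428
[438.  73.] 4424 [0.379 0.548 0.06 ] 0.066 [ 17. 193. 136.]
[517. 110.] 2621 [0.596 0.62  0.017] 0.021 [ 19. 193. 203.]
[369. 114.] 412 [0.355 0.3   0.044] 0.066 [ 26. 255. 167.]
[602. 157.] 5262 [0.823 0.545 0.06 ] 0.066 [116.  51.  29.]
[421. 136.] 282 [0.497 0.329 0.045] 0.065 [ 12.  122.  109.5]
[326. 144.] 369 [0.343 0.166 0.022] 0.026 [ 12.  24. 106.]
[378. 163.] 302 [0.485 0.188 0.046] 0.063 [ 12. 122. 118.]
[445. 179.] 1044 [0.606 0.283 0.017] 0.021 [ 20.  38. 226.]
[277. 174.] 552 [0.355 0.004 0.044] 0.066 [ 69. 209. 111.]
[333. 191.] 329 [0.468 0.061 0.038] 0.043 [110.  15. 124.]
[393. 225.] 1336 [0.609 0.099 0.017] 0.022 [ 20.   38.  230.5]
[275. 218.] 622 [ 0.443 -0.079  0.045] 0.066 [ 12. 123. 128.]
[500. 307.] 9850 [0.859 0.092 0.017] 0.023 [128.  17.  57.]
[149. 234.] 696 [ 0.301 -0.283  0.045] 0.066 [ 69. 206. 113.]
[220. 267.] 895 [ 0.451 -0.222  0.029] 0.034 [103. 120. 189.]
[328. 283.] 1421 [ 0.612 -0.094  0.017] 0.022 [ 20.  36. 223.]
[159. 315.] 586 [ 0.466 -0.357  0.046] 0.059 [ 12. 124. 112.]

[... 1130 characters left out ...]
 344 [ 0.432 -0.054  0.043] 0.066 [ 12.  106.5  98.5]
[142. 237.] 4329 [0.855 0.186 0.018] 0.022 [30. 16. 46.]
[358. 205.] 401 [0.344 0.028 0.043] 0.065 [ 65. 134.  88.]
[308. 217.] 247 [0.462 0.079 0.037] 0.041 [75. 11. 92.]
[250. 224.] 814 [0.607 0.106 0.016] 0.021 [ 21.  47. 184.]
[292. 254.] 305 [0.476 0.21  0.046] 0.063 [ 12. 107.  97.]
[355. 255.] 411 [0.34  0.177 0.022] 0.025 [18. 29. 85.]
[227. 285.] 1255 [0.606 0.29  0.016] 0.022 [ 21.  47. 191.]
[346. 305.] 698 [0.348 0.324 0.045] 0.066 [ 25.  196.  140.5]
[272. 307.] 404 [0.489 0.348 0.051] 0.064 [ 12. 108. 112.]
[ 54. 376.] 4653 [0.812 0.527 0.061] 0.065 [113.  29.  29.]
[323. 388.] 2470 [0.374 0.489 0.06 ] 0.064 [ 17. 159. 172.]
```

View pics/scene0_rect.png

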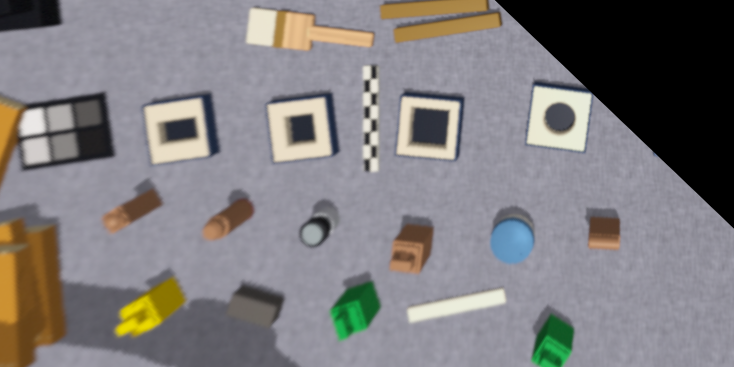

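View pics/side0_rect.png

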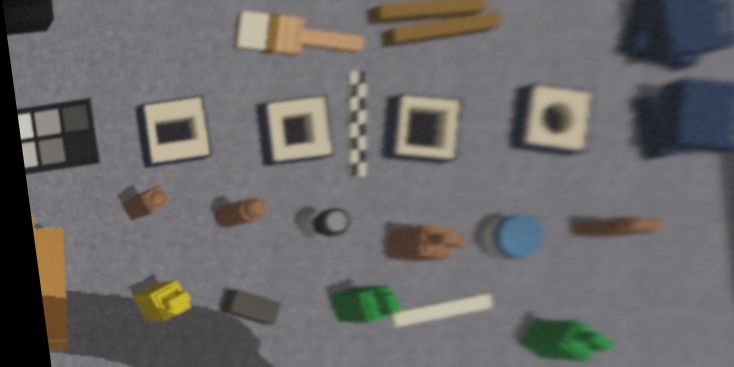

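```bash
cat > fit.py <<'E'
from h import *
from scipy.optimize import least_squares
def sdf(p,hx,hy,r=0):
    q=np.abs(p)-[hx,hy]
    return np.hypot(*np.maximum(q,0).T)+np.minimum(q.max(1),0)
def pts(tags,c,rad,z0,z1,brown=True):
    out=[]
    for t in tags:
        P,rgb=cloud(t); hsv=cv2.cvtColor(rgb,cv2.COLOR_RGB2HSV)
        m=(np.hypot(P[...,0]-c[0],P[...,1]-c[1])<rad)&(P[...,2]>z0)&(P[...,2]<z1)
        if brown: m&=(abs(hsv[...,0].astype(int)-12)<4)&(hsv[...,1]>60)
        out.append(P[m][:,:2])
    return out
def fitrect(A,c,hx,hy,n=12):
    best=None
    for y0 in np.linspace(-np.pi/2,np.pi/2,n,endpoint=False):
        def f(v,Q):
            s,co=np.sin(v[2]),np.cos(v[2]); d=Q-v[:2]
            return sdf(np.stack([d@[co,s],d@[-s,co]],-1),hx,hy)
        Q=np.vstack(A)
        r=least_squares(f,[*c,y0],args=(Q,),loss='soft_l1',f_scale=.0015)
        if best is None or r.cost<best.cost: best=r
    e=[np.median(abs(f(best.x,a))) for a in A]; 
    return best.x,e,[len(a) for a in A]
if __name__=='__main__':
    T=['scene0','side0']
    for nm,c,hx,hy,h in [('square',(.493,.34),.015,.015,.052),('oblong',(.462,-.347),.010,.023,.046),('large',(.437,-.065),.022,.022,.043)]:
        for tt in (T,T[:1],T[1:]):
            v,e,n=fitrect(pts(tt,c,.05,.006,h),c,hx,hy); print(nm,tt,np.round(v,4),np.round(e,4),n)
    for tt in (T,T[:1],T[1:]):
        Q=np.vstack(pts(tt,(.481,.2),.05,.006,.047))
        r=least_squares(lambda v:np.hypot(*(Q-v).T)-.017,[.481,.2],loss='soft_l1',f_scale=.0015); print('round',r.x,len(Q))
    # boxes: bright insert mask rectified at z=.016 both cams
    res=.0005
    for nm,c in [('oblong',(.607,.287)),('square',(.608,.10)),('large',(.611,-.09)),('round',(.625,-.289))]:
        for t in T:
            rgb=np.load(f'pics/{t}.npz')['rgb']
            X,Y=np.meshgrid(np.arange(c[0]-.07,c[0]+.07,res),np.arange(c[1]-.07,c[1]+.07,res),indexing='ij')
            uv=px(t,np.stack([X.ravel(),Y.ravel(),0*X.ravel()+.016],-1)).reshape(X.shape+(2,)).astype(np.float32)
            im=cv2.cvtColor(cv2.remap(rgb,uv[...,0],uv[...,1],cv2.INTER_LINEAR),cv2.COLOR_RGB2HSV)
            cv2.imwrite(f'pics/b_{nm}_{t}.png',cv2.cvtColor(im,cv2.COLOR_HSV2BGR))
            m=((im[...,2]>130)&(im[...,0]<60)).astype(np.uint8)
            cs,_=cv2.findContours(m,cv2.RETR_EXTERNAL,cv2.CHAIN_APPROX_NONE)
            k=max(cs,key=cv2.contourArea); (a,b),(w,hh),ang=cv2.minAreaRect(k)
            # image col = y, row = x
            al=np.deg2rad(ang); yaw=np.arctan2(np.cos(al),np.sin(al)) # dir of width edge (col=cos->y,row=sin->x)
            yaw=(yaw+np.pi/4)%(np.pi/2)-np.pi/4
            print(nm,t,'c',round(c[0]-.07+b*res,4),round(c[1]-.07+a*res,4),'wh',w*res,hh*res,'yaw',round(yaw,3))
E
python3 fit.py
```

```text
square ['scene0', 'side0'] [0.4925 0.3395 0.5724] [0.0009 0.0005] [174, 225]
square ['scene0'] [ 0.4928  0.3396 -0.9829] [0.0009] [174]
square ['side0'] [0.4924 0.3394 0.5604] [0.0005] [225]
oblong ['scene0', 'side0'] [ 0.4571 -0.356  -0.0562] [0.0005 0.001 ] [316, 67]
oblong ['scene0'] [ 0.4571 -0.3559 -0.0543] [0.0005] [316]
oblong ['side0'] [ 0.4582 -0.3557  0.1155] [0.0007] [67]
large ['scene0', 'side0'] [ 0.4334 -0.0707 -1.697 ] [0.0004 0.0008] [285, 183]
large ['scene0'] [ 0.4333 -0.071  -0.1196] [0.0004] [285]
large ['side0'] [ 0.4339 -0.0705 -0.1277] [0.0008] [183]
round [0.47848862 0.19848712] 316
round [0.47797597 0.19851814] 155
round [0.47906589 0.19841208] 161
oblong scene0 c 0.6037 0.286 wh 0.08890670013427734 0.08975135803222656 yaw 0.145
oblong side0 c 0.6059 0.2851 wh 0.08755217742919923 0.08802293395996094 yaw 0.145
square scene0 c 0.6056 0.1018 wh 0.08868482971191406 0.08856079864501953 yaw 0.124
square side0 c 0.608 0.1009 wh 0.08796315765380859 0.08863953399658203 yaw 0.127
large scene0 c 0.6083 -0.0913 wh 0.08808384704589844 0.08857505035400391 yaw -0.093
large side0 c 0.6106 -0.0921 wh 0.08863266754150391 0.08914738464355469 yaw -0.093
round scene0 c 0.6223 -0.2879 wh 0.08697599029541016 0.08744094848632812 yaw -0.132
round side0 c 0.6248 -0.2891 wh 0.08960069274902344 0.08922919464111329 yaw -0.137
```

```bash
python3 - <<'E'
from h import *
o=get_obs(); M=R.from_quat(o['ee_rot']).as_matrix(); print(M.round(3)); j=np.arctan2(M[1,2],M[0,2]); print('jaw yaw',j,o['position'])
for t,box,u,v in []: pass
P,rgb=cloud('scene0')
big=[]
for (u,v) in [(421,138),(378,164),(275,218),(160,316),(445,180),(393,226),(328,284),(250,361)]:
    c=cv2.getRectSubPix(rgb[:,:,::-1].copy(),(80,80),(u,v)); big.append(cv2.resize(c,(200,200),interpolation=cv2.INTER_CUBIC))
cv2.imwrite('pics/crops.png',np.vstack([np.hstack(big[:4]),np.hstack(big[4:])]))
E
```

```text
[[-0.    -0.961  0.276]
 [-0.001  0.276  0.961]
 [-1.    -0.    -0.001]]
jaw yaw 1.2910852114530873 [0.17249115 0.60045136 0.2307055 ]
```

View pics/crops.png

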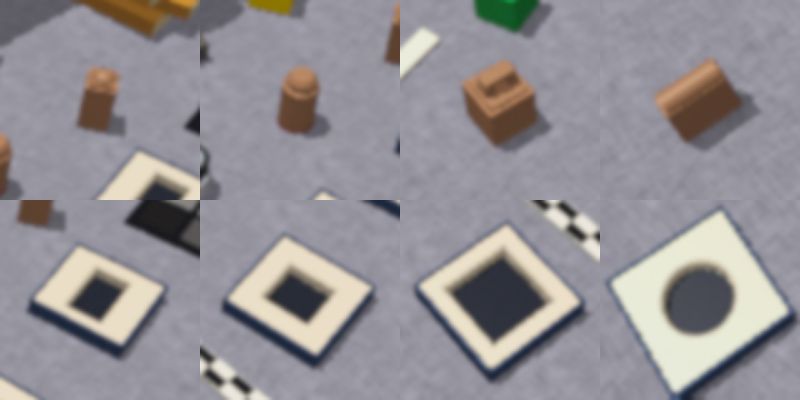

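The seals are at (421,138) square, (378,164) round, (275,218) large and (160,316) oblong. The look-alikes for the large seal are green at (278,175) and (150,236) and yellow at (369,115). The crop confirms that the brown bridge-knobbed block at (275,218) is the one meant. The wells are oblong at (445,180), small square at (393,226), large square at (328,284) and round at (250,361).

I'll start with the square seal.

>>> {"api": "move_arm", "payload": {"motion": "0.03 -0.025 0 -0.07; 0.07 -0.057 0 -0.16; 0.11 -0.09 0 -0.25; 0.15 -0.122 0 -0.34; 0.19 -0.155 0 -0.43; 0.23 -0.188 0 -0.52; 0.27 -0.22 -0.02 -0.61; 0.305 -0.248 -0.05 -0.68; 0.32 -0.261 -0.08 -0.719; 0.32 -0.261 -0.1 -0.719", "grip": 1, "force": 40}}

```text
clock: 1.4
position: [0.4937, 0.3372, 0.1296]
ee_rot: [-0.199, 0.679, 0.198, 0.678]
ft_force: [-0.7, 0.1, 0.5]
grip_width: 0.999
```

```bash
python3 - <<'E'
from h import *
o=get_obs(); print(o['position'],o['clock'],o['joint_velocities'].round(3)); snap('wrist','w1'); print(px('w1',[[.4925,.3395,.062],[.4925,.3395,0]]))
E
```

```text
[0.4936584  0.33722132 0.129553  ] 1.4 [-0.004  0.137 -0.053  0.156 -0.047 -0.302  0.031]
[[324.69071247 205.37363872]
 [324.53775494 182.46265649]]
```

View pics/w1.png

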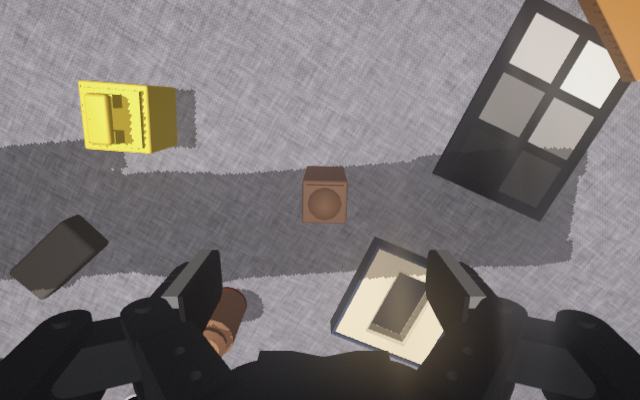

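The wrist view shows the square seal square to the image with its dome at (324,204), against a predicted (324.7,205.4). The aim is good, so I'll descend.

>>> {"api": "move_arm", "payload": {"motion": "0 0 0 0; 0 0 -0.03 0; 0 0 -0.06 0; 0 0 -0.085 0; 0 0 -0.1 0; 0 0 -0.11 0; 0 0 -0.1125 0; 0 0 -0.1125 0"}}

```text
clock: 2.45
position: [0.493, 0.34, 0.0195]
ee_rot: [-0.199, 0.678, 0.2, 0.679]
ft_force: [-0.4, 0.4, -0.1]
grip_width: 1.002
```

>>> {"api": "move_arm", "payload": {"motion": "0 0 0 0; 0 0 0 0; 0 0 0 0; 0 0 0 0; 0 0 0 0; 0 0 0 0; 0 0 0 0; 0 0 0 0", "grip": 0, "force": 40}}

```text
clock: 3.45
position: [0.4928, 0.3399, 0.0192]
ee_rot: [-0.199, 0.678, 0.2, 0.679]
ft_force: [0.4, -0.5, 4.8]
grip_width: 0.347
```

>>> {"api": "move_arm", "payload": {"motion": "0 0 0.01 0; 0 0 0.03 0; 0 0 0.06 0; 0 0 0.085 0; 0.01 -0.02 0.1 -0.03; 0.03 -0.06 0.1 -0.1; 0.05 -0.1 0.1 -0.18; 0.067 -0.14 0.1 -0.26; 0.085 -0.18 0.1 -0.34; 0.102 -0.215 0.1 -0.41"}}

```text
clock: 4.7
position: [0.5952, 0.1214, 0.1195]
ee_rot: [-0.056, 0.705, 0.055, 0.705]
ft_force: [0.4, 1.0, -1.0]
grip_width: 0.348
```

>>> {"api": "move_arm", "payload": {"motion": "0.0105 -0.02 0 -0.037; 0.0125 -0.023 0 -0.037; 0.0125 -0.023 -0.02 -0.037; 0.0125 -0.023 -0.04 -0.037; 0.0125 -0.023 -0.06 -0.037; 0.0125 -0.023 -0.07 -0.037; 0.0125 -0.023 -0.07 -0.037; 0.0125 -0.023 -0.07 -0.037"}}

```text
clock: 5.7
position: [0.6076, 0.1018, 0.0495]
ee_rot: [-0.044, 0.705, 0.044, 0.706]
ft_force: [-0.2, 0.3, -1.1]
grip_width: 0.349
```

```bash
python3 - <<'E'
from h import *
o=get_obs(); print(o['position'],o['ft_force'],o['grip_width']); snap('wrist','w2'); snap('scene','s2')
a=cv2.imread('pics/w2.png'); b=cv2.imread('pics/s2.png')[120:320,250:510]; cv2.imwrite('pics/c2.png',np.vstack([cv2.resize(a,(520,325)),cv2.resize(b,(520,270))]))
E
```

```text
[0.60759645 0.10178828 0.04945371] [-0.2307669   0.27007894 -1.09348407] 0.3493819954813148
```

View pics/c2.png

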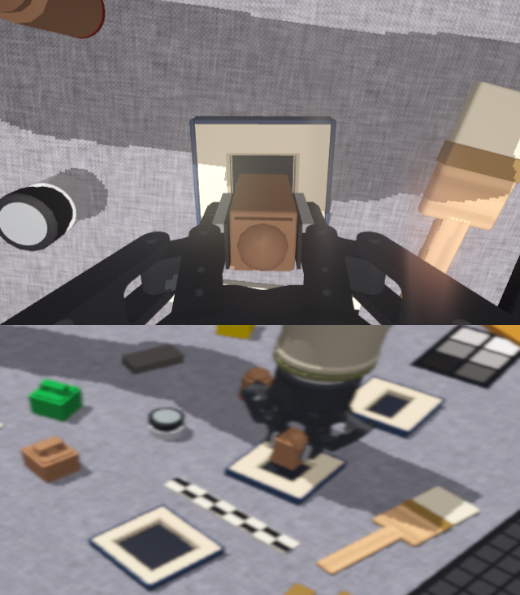

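The seal is held upright and centred over the small square well, so I'll lower it slowly.

>>> {"api": "move_arm", "payload": {"motion": "0 0 -0.006 0; 0 0 -0.012 0; 0 0 -0.018 0; 0 0 -0.022 0; 0 0 -0.024 0; 0 0 -0.026 0; 0 0 -0.026 0; 0 0 -0.026 0"}}

```text
clock: 6.8
position: [0.6072, 0.1017, 0.0232]
ee_rot: [-0.044, 0.706, 0.044, 0.706]
ft_force: [-2.5, 0.2, 5.2]
grip_width: 0.348
```

>>> {"api": "move_arm", "payload": {"motion": "0 0 0 0; 0 0 0 0; 0 0 0 0; 0 0 0 0", "grip": 0.5}}

```text
clock: 7.3
position: [0.6071, 0.1017, 0.0228]
ee_rot: [-0.044, 0.706, 0.044, 0.706]
ft_force: [-0.5, -0.2, 0.1]
grip_width: 0.498
```

>>> {"api": "move_arm", "payload": {"motion": "0 0 0.02 0; 0 0 0.05 0; 0 0 0.09 0; 0 0 0.11 0; -0.03 0.023 0.11 0; -0.07 0.053 0.11 0; -0.11 0.083 0.11 0; -0.1285 0.097 0.11 0; -0.1285 0.097 0.11 0; -0.1285 0.097 0.1 0"}}

```text
clock: 8.55
position: [0.4798, 0.1983, 0.1233]
ee_rot: [-0.044, 0.705, 0.044, 0.706]
ft_force: [0.1, -0.3, -0.2]
grip_width: 0.498
```

```bash
python3 - <<'E'
from h import *
o=get_obs(); print(o['position']); snap('wrist','w3'); snap('scene','s3'); snap('side','d3');print(px('w3',[[.4785,.1985,.061],[.607,.1013,.066]]))
a=cv2.imread('pics/w3.png'); b=cv2.imread('pics/s3.png')[150:300,300:500]; cv2.imwrite('pics/c3.png',np.vstack([cv2.resize(a,(480,300)),cv2.resize(b,(400,300)).copy() if 0 else cv2.resize(b,(480,300))]))
E
```

```text
[0.47977588 0.1982741  0.12334291]
[[321.84799    211.0046957 ]
 [486.66300539 365.31566711]]
```

View pics/c3.png

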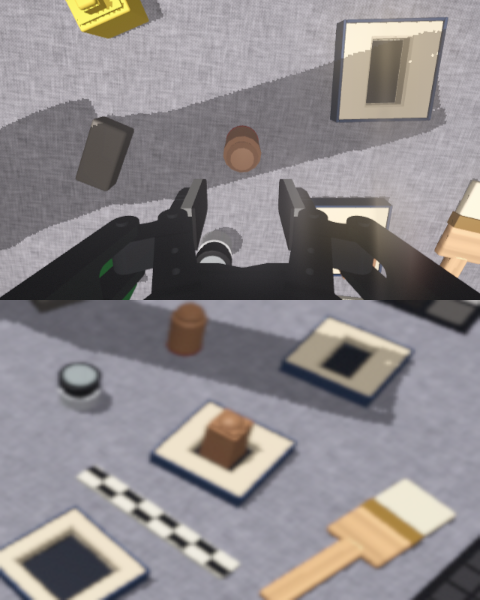

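The square seal stands in its well. The round seal's button is at (321,213), against a predicted (322,211). I'll grasp it next.

>>> {"api": "move_arm", "payload": {"motion": "0 0 0 0; 0 0 0 0; 0 0 -0.03 0; 0 0 -0.06 0; 0 0 -0.08 0; 0 0 -0.095 0; 0 0 -0.102 0; 0 0 -0.104 0; 0 0 -0.104 0", "grip": 0.9}}

```text
clock: 9.82
position: [0.4789, 0.1989, 0.0193]
ee_rot: [-0.044, 0.705, 0.044, 0.706]
ft_force: [0.1, -0.6, 0.9]
grip_width: 0.903
```

>>> {"api": "move_arm", "payload": {"motion": "0 0 0 0; 0 0 0 0; 0 0 0 0; 0 0 0 0; 0 0 0 0; 0 0 0 0; 0 0 0 0", "grip": 0, "force": 40}}

```text
clock: 10.7
position: [0.4788, 0.1989, 0.0193]
ee_rot: [-0.044, 0.706, 0.044, 0.706]
ft_force: [-1.5, 0.3, 5.2]
grip_width: 0.383
```

>>> {"api": "move_arm", "payload": {"motion": "0 0 0.01 0; 0 0 0.03 0; 0 0 0.06 0; 0 0 0.09 0; 0.008 -0.025 0.1 -0.01; 0.02 -0.07 0.1 -0.03; 0.035 -0.115 0.1 -0.06; 0.05 -0.165 0.1 -0.09; 0.065 -0.215 0.1 -0.12; 0.08 -0.265 0.1 -0.15"}}

```text
clock: 11.95
position: [0.5589, -0.0678, 0.1195]
ee_rot: [0.009, 0.707, -0.009, 0.707]
ft_force: [0.1, 0.1, -0.3]
grip_width: 0.383
```

>>> {"api": "move_arm", "payload": {"motion": "0.015 -0.05 0 -0.03; 0.03 -0.1 0 -0.06; 0.045 -0.15 0 -0.08; 0.058 -0.195 0 -0.1; 0.065 -0.22 0 -0.1; 0.065 -0.222 0 -0.1; 0.065 -0.222 -0.02 -0.1; 0.065 -0.222 -0.045 -0.1; 0.065 -0.222 -0.065 -0.1; 0.065 -0.222 -0.07 -0.1"}}

```text
clock: 13.2
position: [0.6227, -0.2868, 0.0467]
ee_rot: [0.044, 0.707, -0.043, 0.705]
ft_force: [-0.3, -0.1, -0.7]
grip_width: 0.383
```

```bash
python3 - <<'E'
from h import *
o=get_obs(); print(o['position'],o['ft_force'],o['grip_width']); snap('wrist','w4'); snap('scene','s4')
a=cv2.imread('pics/w4.png'); b=cv2.imread('pics/s4.png')[200:400,130:390]; cv2.imwrite('pics/c4.png',np.vstack([cv2.resize(a,(480,300)),cv2.resize(b,(480,300))]))
E
```

```text
[ 0.62274952 -0.28681189  0.04672813] [-0.32255274 -0.10577205 -0.67707963] 0.38289039663187235
```

View pics/c4.png

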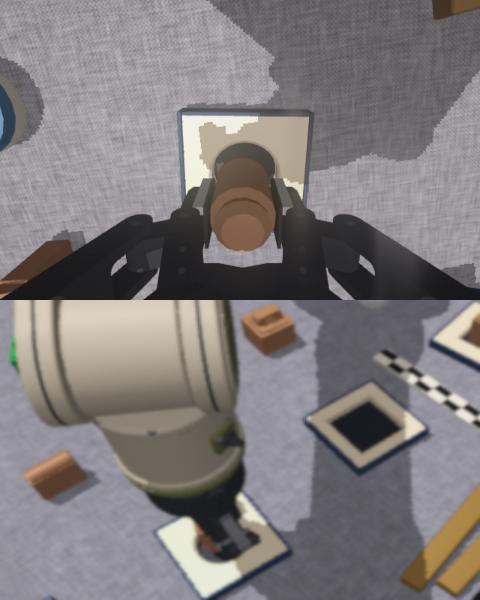

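>>> {"api": "move_arm", "payload": {"motion": "0 0 -0.006 0; 0 0 -0.012 0; 0 0 -0.018 0; 0 0 -0.022 0; 0 0 -0.024 0; 0 0 -0.026 0; 0 0 -0.0265 0; 0 0 -0.0265 0"}}

```text
clock: 14.3
position: [0.6236, -0.2884, 0.0234]
ee_rot: [0.044, 0.706, -0.044, 0.706]
ft_force: [-4.0, 2.3, 8.8]
grip_width: 0.385
```

>>> {"api": "move_arm", "payload": {"motion": "0 0 0 0; 0 0 0 0; 0 0 0 0; 0 0 0 0", "grip": 0.54}}

```text
clock: 14.8
position: [0.6236, -0.2883, 0.0223]
ee_rot: [0.044, 0.706, -0.044, 0.706]
ft_force: [-0.0, 0.2, 0.8]
grip_width: 0.535
```

>>> {"api": "move_arm", "payload": {"motion": "0 0 0.02 0; 0 0 0.05 0; 0 0 0.09 0; 0 0 0.11 0; -0.03 -0.012 0.11 0.01; -0.07 -0.028 0.11 0.03; -0.11 -0.044 0.11 0.05; -0.15 -0.06 0.11 0.069; -0.1664 -0.0675 0.11 0.069; -0.1664 -0.0675 0.11 0.069", "grip": 0.6}}

```text
clock: 16.05
position: [0.4568, -0.3562, 0.1328]
ee_rot: [0.021, 0.707, -0.02, 0.707]
ft_force: [0.7, -0.1, -0.3]
grip_width: 0.603
```

```bash
python3 - <<'E'
from h import *
o=get_obs(); print(o['position']); snap('wrist','w5'); snap('scene','s5')
c,s=np.cos(-.056),np.sin(-.056)
print(px('w5',[[.4571,-.356,.055]]+[[.4571-s*k,-.356+c*k,.055] for k in (.023,-.023)]).round(1))
a=cv2.imread('pics/w5.png'); b=cv2.imread('pics/s5.png')[200:400,130:390]; cv2.imwrite('pics/c5.png',np.vstack([cv2.resize(a,(480,300)),cv2.resize(b,(480,300))]))
E
```

```text
[ 0.45683837 -0.35620304  0.13278506]
[[324.1 203.8]
 [324.1 170.1]
 [324.2 235.8]]
```

View pics/c5.png

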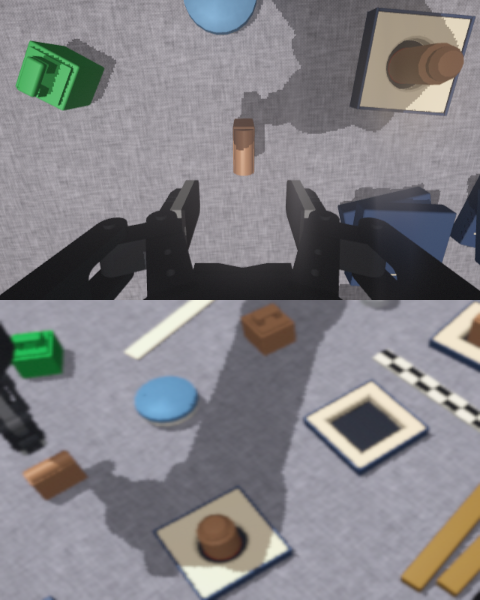

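The round seal is in its well. The oblong seal's ridge lies along the image column at 325, rows 165–233, as predicted. I'll grasp it now.

>>> {"api": "move_arm", "payload": {"motion": "0 0 -0.03 0; 0 0 -0.06 0; 0 0 -0.085 0; 0 0 -0.1 0; 0 0 -0.11 0; 0 0 -0.1137 0; 0 0 -0.1137 0; 0 0 -0.1137 0"}}

```text
clock: 17.15
position: [0.4576, -0.356, 0.0193]
ee_rot: [0.02, 0.706, -0.02, 0.707]
ft_force: [-0.4, -0.1, 0.4]
grip_width: 0.602
```

>>> {"api": "move_arm", "payload": {"motion": "0 0 0 0; 0 0 0 0; 0 0 0 0; 0 0 0 0; 0 0 0 0; 0 0 0 0; 0 0 0 0", "grip": 0, "force": 40}}

```text
clock: 18.02
position: [0.4574, -0.3559, 0.019]
ee_rot: [0.02, 0.707, -0.02, 0.707]
ft_force: [0.0, 0.8, 5.5]
grip_width: 0.229
```

>>> {"api": "move_arm", "payload": {"motion": "0 0 0.01 0; 0 0 0.03 0; 0 0 0.06 0; 0 0 0.09 0; 0.008 0.025 0.1 0.01; 0.02 0.07 0.1 0.03; 0.03 0.12 0.1 0.05; 0.04 0.17 0.1 0.07; 0.05 0.22 0.1 0.09; 0.06 0.27 0.1 0.1"}}

```text
clock: 19.27
position: [0.5176, -0.0844, 0.1201]
ee_rot: [-0.016, 0.706, 0.016, 0.708]
ft_force: [1.2, -0.5, -1.3]
grip_width: 0.23
```

>>> {"api": "move_arm", "payload": {"motion": "0.01 0.05 0 0.02; 0.022 0.1 0 0.04; 0.034 0.15 0 0.06; 0.045 0.2 0 0.08; 0.057 0.25 0 0.09; 0.068 0.3 0 0.1; 0.08 0.345 0 0.1; 0.088 0.37 0 0.1; 0.088 0.3715 0 0.1; 0.088 0.3715 0 0.1"}}

```text
clock: 20.52
position: [0.6054, 0.2845, 0.1193]
ee_rot: [-0.051, 0.705, 0.05, 0.706]
ft_force: [0.5, -0.5, -1.2]
grip_width: 0.227
```

>>> {"api": "move_arm", "payload": {"motion": "0 0 -0.02 0; 0 0 -0.045 0; 0 0 -0.065 0; 0 0 -0.07 0; 0 0 -0.07 0"}}

```text
clock: 21.15
position: [0.6053, 0.2854, 0.0486]
ee_rot: [-0.051, 0.705, 0.051, 0.705]
ft_force: [-0.2, -0.1, -0.8]
grip_width: 0.228
```

```bash
python3 - <<'E'
from h import *
o=get_obs(); print(o['position'],o['ft_force'],o['grip_width']); snap('wrist','w6'); snap('scene','s6')
a=cv2.imread('pics/w6.png'); b=cv2.imread('pics/s6.png')[100:300,300:560]; cv2.imwrite('pics/c6.png',np.vstack([cv2.resize(a,(480,300)),cv2.resize(b,(480,300))]))
E
```

```text
[0.60529001 0.28544059 0.04857367] [-0.15465024 -0.05562809 -0.80735167] 0.2281500775777847
```

View pics/c6.png

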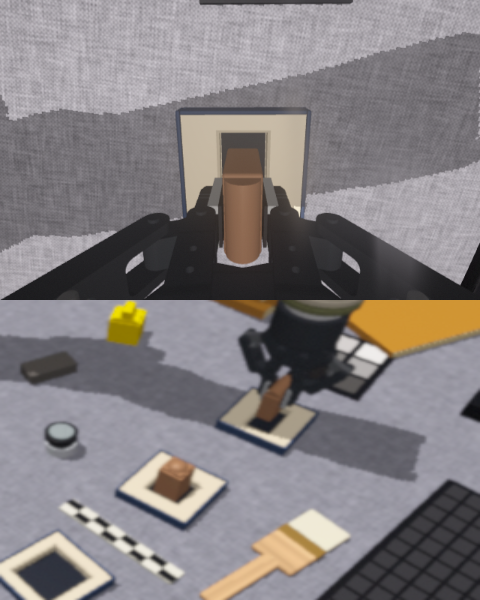

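>>> {"api": "move_arm", "payload": {"motion": "0 0 -0.006 0; 0 0 -0.012 0; 0 0 -0.018 0; 0 0 -0.022 0; 0 0 -0.024 0; 0 0 -0.026 0; 0 0 -0.0265 0; 0 0 -0.0265 0"}}

```text
clock: 22.25
position: [0.6053, 0.2857, 0.0231]
ee_rot: [-0.051, 0.705, 0.051, 0.705]
ft_force: [-3.4, -1.4, 5.6]
grip_width: 0.228
```

>>> {"api": "move_arm", "payload": {"motion": "0 0 0 0; 0 0 0 0; 0 0 0 0; 0 0 0 0", "grip": 0.4}}

```text
clock: 22.75
position: [0.6052, 0.2857, 0.0221]
ee_rot: [-0.051, 0.705, 0.051, 0.705]
ft_force: [0.0, 0.3, 0.0]
grip_width: 0.4
```

>>> {"api": "move_arm", "payload": {"motion": "0 0 0.02 0; 0 0 0.05 0; 0 0 0.09 0; 0 0 0.11 0; -0.015 -0.03 0.11 -0.02; -0.035 -0.07 0.11 -0.05; -0.057 -0.12 0.11 -0.09; -0.08 -0.17 0.11 -0.13; -0.105 -0.22 0.11 -0.17; -0.13 -0.27 0.11 -0.21", "grip": 0.4}}

```text
clock: 24.0
position: [0.4742, 0.0141, 0.1324]
ee_rot: [0.024, 0.707, -0.024, 0.707]
ft_force: [0.3, -0.1, 0.9]
grip_width: 0.4
```

>>> {"api": "move_arm", "payload": {"motion": "-0.02 -0.045 0 -0.03; -0.036 -0.075 0 -0.05; -0.0416 -0.0862 0 -0.059; -0.0416 -0.0862 0 -0.059; -0.0416 -0.0862 0 -0.059", "grip": 1}}

```text
clock: 24.62
position: [0.4343, -0.0692, 0.1322]
ee_rot: [0.043, 0.706, -0.043, 0.706]
ft_force: [0.7, 0.2, -0.5]
grip_width: 1.003
```

```bash
python3 - <<'E'
from h import *
o=get_obs(); print(o['position']); snap('wrist','w7'); snap('scene','s7')
print(px('w7',[[.4334,-.0707,.063]]).round(1))
a=cv2.imread('pics/w7.png'); b=cv2.imread('pics/s7.png')[100:300,300:560]; cv2.imwrite('pics/c7.png',np.vstack([cv2.resize(a,(480,300)),cv2.resize(b,(480,300))]))
E
```

```text
[ 0.43427404 -0.06918797  0.13219034]
[[322.8 210.4]]
```

View pics/c7.png

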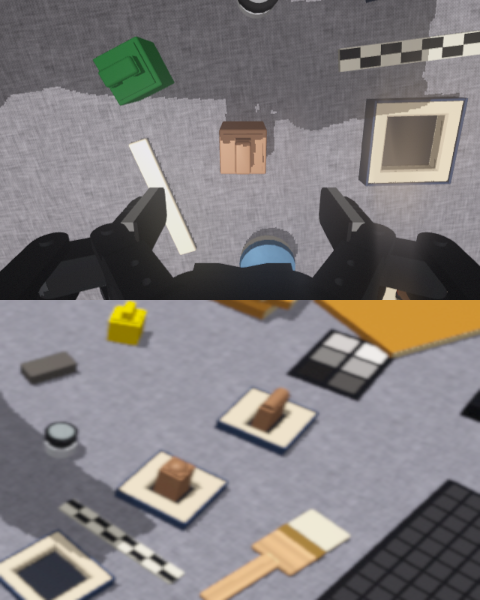

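The oblong seal is in its well. The large seal is centred at about (324,200) and square to the jaws. I'll grasp it now.

>>> {"api": "move_arm", "payload": {"motion": "0 0 -0.03 0; 0 0 -0.06 0; 0 0 -0.085 0; 0 0 -0.1 0; 0 0 -0.11 0; 0 0 -0.1165 0; 0 0 -0.1165 0; 0 0 -0.1165 0"}}

```text
clock: 25.72
position: [0.434, -0.0705, 0.0161]
ee_rot: [0.044, 0.705, -0.044, 0.706]
ft_force: [-0.1, 0.4, -0.4]
grip_width: 0.999
```

>>> {"api": "move_arm", "payload": {"motion": "0 0 0 0; 0 0 0 0; 0 0 0 0; 0 0 0 0; 0 0 0 0; 0 0 0 0; 0 0 0 0", "grip": 0, "force": 60}}

```text
clock: 26.6
position: [0.4339, -0.0704, 0.0161]
ee_rot: [0.044, 0.706, -0.044, 0.706]
ft_force: [-1.8, 0.1, 6.3]
grip_width: 0.506
```

>>> {"api": "move_arm", "payload": {"motion": "0 0 0.01 0; 0 0 0.03 0; 0 0 0.055 0; 0.02 -0.003 0.07 0; 0.06 -0.008 0.07 0.01; 0.1 -0.012 0.07 0.02; 0.14 -0.017 0.07 0.03; 0.168 -0.02 0.07 0.032; 0.1761 -0.021 0.07 0.032; 0.1761 -0.021 0.06 0.032"}}

```text
clock: 27.85
position: [0.6097, -0.0917, 0.0759]
ee_rot: [0.033, 0.706, -0.033, 0.707]
ft_force: [-0.8, -0.4, -0.9]
grip_width: 0.505
```

>>> {"api": "move_arm", "payload": {"motion": "0 0 -0.015 0; 0 0 -0.03 0; 0 0 -0.03 0; 0 0 -0.03 0"}}

```text
clock: 28.35
position: [0.6097, -0.0916, 0.0458]
ee_rot: [0.033, 0.706, -0.033, 0.706]
ft_force: [-0.0, 0.4, -0.9]
grip_width: 0.507
```

```bash
python3 - <<'E'
from h import *
o=get_obs(); print(o['position'],o['ft_force'],o['grip_width']); snap('wrist','w8'); snap('scene','s8')
a=cv2.imread('pics/w8.png'); b=cv2.imread('pics/s8.png')[200:400,200:460]; cv2.imwrite('pics/c8.png',np.vstack([cv2.resize(a,(480,300)),cv2.resize(b,(480,300))]))
E
```

```text
[ 0.60970955 -0.09157538  0.0458253 ] [-0.0182973   0.37082211 -0.92416839] 0.506803967883856
```

View pics/c8.png

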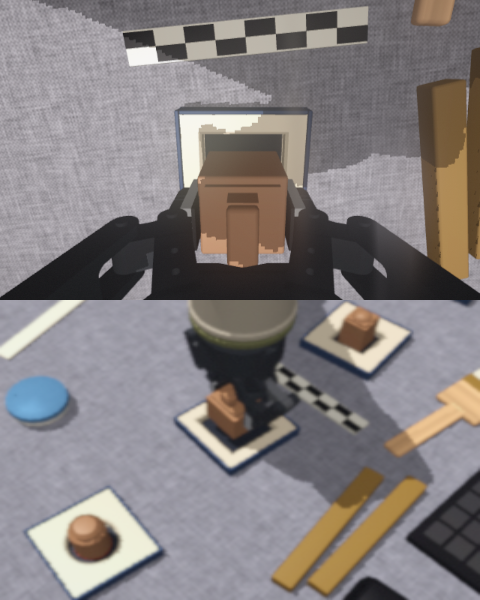

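The seal is centred and square over the large well, so I'll lower it.

>>> {"api": "move_arm", "payload": {"motion": "0 0 -0.006 0; 0 0 -0.012 0; 0 0 -0.018 0; 0 0 -0.022 0; 0 0 -0.024 0; 0 0 -0.026 0; 0 0 -0.0262 0; 0 0 -0.0262 0"}}

```text
clock: 29.45
position: [0.6097, -0.0916, 0.0202]
ee_rot: [0.033, 0.706, -0.033, 0.706]
ft_force: [-3.2, 0.3, 6.0]
grip_width: 0.503
```

>>> {"api": "move_arm", "payload": {"motion": "0 0 0 0; 0 0 0 0; 0 0 0 0; 0 0 0 0; 0 0 0.004 0; 0 0 0.02 0; 0 0 0.05 0; 0 0 0.09 0; 0 0 0.12 0", "grip": 0.65}}

```text
clock: 30.58
position: [0.6102, -0.0918, 0.1425]
ee_rot: [0.033, 0.705, -0.033, 0.707]
ft_force: [0.9, 0.4, -0.9]
grip_width: 0.647
```

>>> {"api": "move_arm", "payload": {"motion": "-0.02 0 0.03 0; -0.06 0 0.06 0; -0.1 0.0 0.1 0; -0.14 0.0 0.14 0; -0.18 0 0.16 0; -0.2 0 0.16 0; -0.2 0 0.16 0"}}

```text
clock: 31.45
position: [0.4091, -0.0919, 0.3006]
ee_rot: [0.034, 0.705, -0.032, 0.707]
ft_force: [0.1, -0.8, 0.7]
grip_width: 0.645
```

```bash
cat > chk.py <<'E'
from fit import *
snap('scene','s9'); snap('side','d9'); snap('wrist','w9'); print(get_obs()['clock'],get_obs()['position'])
T=['s9','d9']
for nm,c,hx,hy,z0,z1,H in [('square',(.607,.1013),.015,.015,.022,.055,.066),('oblong',(.605,.2855),.010,.023,.022,.049,.059),('large',(.6095,-.0917),.022,.022,.022,.047,.067)]:
  for tt in (T,T[:1],T[1:]):
    v,e,n=fitrect(pts(tt,c,.05,z0,z1),c,hx,hy); d=v[:2]-c
    print(nm,'off mm',(d*1e3).round(1),'yaw',round(v[2],3),np.round(e,4),n)
for tt in (T,T[:1],T[1:]):
    Q=np.vstack(pts(tt,(.6235,-.2885),.05,.022,.05))
    r=least_squares(lambda v:np.hypot(*(Q-v).T)-.017,[.6235,-.2885],loss='soft_l1',f_scale=.0015); print('round',((r.x-[.6235,-.2885])*1e3).round(1),len(Q))
for nm,c in [('square',(.607,.1013)),('oblong',(.605,.2855)),('large',(.6095,-.0917)),('round',(.6235,-.2885))]:
  for t in T:
    P,_=cloud(t); m=(np.hypot(P[...,0]-c[0],P[...,1]-c[1])<.03)&(P[...,2]<.09); print(nm,t,'top z',np.round(np.nanpercentile(P[m][:,2],[97,100]),4))
for t0,t in (('scene0','s9'),('side0','d9')):
  for c in [(.447,-.213),(.465,.07)]:
    r=[]
    for q in (t0,t):
      P,_=cloud(q); m=(np.hypot(P[...,0]-c[0],P[...,1]-c[1])<.06)&(P[...,2]>.01)&(P[...,2]<.05); r.append(np.median(P[m],0))
    print(c,((r[1]-r[0])*1e3).round(1))
a=cv2.imread('pics/s9.png'); b=cv2.imread('pics/d9.png'); cv2.imwrite('pics/c9.png',np.vstack([cv2.resize(a[100:400,130:490],(480,400)),b[100:300,100:580]]))
E
python3 chk.py
```

```text
31.6 [ 0.41017437 -0.09155621  0.2995794 ]
square off mm [-0.6  0. ] yaw 1.668 [0.0005 0.0008] [182, 128]
square off mm [-0.8 -0.2] yaw -1.467 [0.0005] [182]
square off mm [-0.1  0.4] yaw -1.477 [0.0008] [128]
oblong off mm [-0.3  0.2] yaw 0.136 [0.0006 0.0004] [121, 126]
oblong off mm [-0.8 -0.2] yaw 0.14 [0.0005] [121]
oblong off mm [-0.   0.4] yaw 0.145 [0.0003] [126]
large off mm [-0.7  0.1] yaw 1.48 [0.0003 0.0008] [219, 138]
large off mm [-0.9 -0. ] yaw -0.088 [0.0003] [219]
large off mm [0.  0.3] yaw -0.091 [0.0007] [138]
round [-0.9 -0.5] 197
round [-1.1 -0.4] 134
round [ 0.2 -0.5] 63
square s9 top z [0.066  0.0684]
square d9 top z [0.065  0.0669]
oblong s9 top z [0.0599 0.0621]
oblong d9 top z [0.0592 0.0613]
large s9 top z [0.068  0.0698]
large d9 top z [0.0674 0.0698]
round s9 top z [0.0652 0.0676]
round d9 top z [0.0651 0.0664]
(0.447, -0.213) [-0.  -0.1  0.1]
(0.465, 0.07) [-0.4  0.  -0.1]
(0.447, -0.213) [1.  0.9 0.3]
(0.465, 0.07) [ 0.  -0.9  0.2]
```

View pics/c9.png

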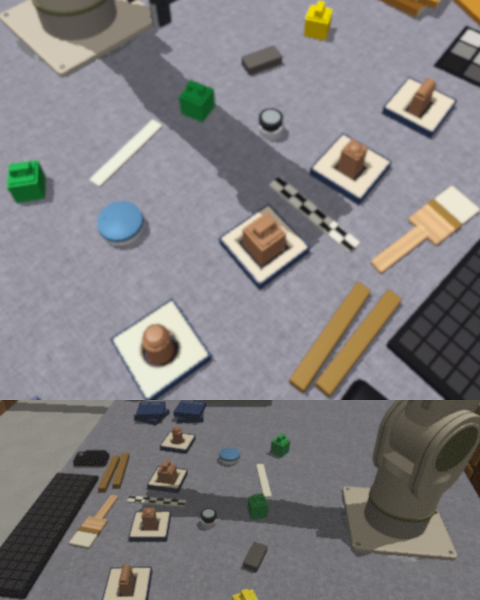

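All four seals stand in their own wells and measure within about 1 mm of centre. Their tops are at the height expected for seals standing on the well floor. The arm is clear of everything, so I'll hand in.

```bash
python3 -c "
from workcell import hand_in; print(hand_in())"
```

```text
the job is handed in; nothing more can be done
None
```

I put all four seals back in their own boxes, set each one down gently before releasing it, and handed the job in at about 31.6 s on the robot's clock. `hand_in()` gives no verdict, so what follows is from my own last camera checks.

- **Centring:** each seal was within about 1.2 mm of its box centre, from fits to the scene and side cameras, and its sides lined up with the well.
- **Depth:** the tops of the seals measured 1 to 3 mm above the height expected for a foot on the well floor. That is within the depth noise, since the bare table scatters by about 2 mm. The force sensor showed floor contact of about 5 to 9 N at each placing.
- **Pot and loupe:** measured shifts were 1.4 mm or less, the same as measurement noise, and the arm touched neither.
- **Arm:** it was left clear of everything, with the tool about 0.3 m above the table.

One reading disagreed. Before the grasp, the side camera alone, with only a few points, gave a different yaw for the oblong seal. I used the scene camera's value, and the wrist view confirmed it. No checks failed.

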